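Pack the drill kit: pinch the right battery pack off the charger

TASK

The drill kit tray takes one battery pack of each size, large and compact, and already holds one of them. Take the size it still lacks off the sloping two-bay charger - pinch the pack's two side buttons fully in together, slide it up the slope off its rails without wrenching at the catches - and set it down gently, flat and right way up, in the tray's free pocket. Leave the duplicate pack home on the charger, the pack in the tray, and the wrench and feeler gauge between charger and tray as they are.

Things in the scene. Friction and masses are not known exactly. Their poses are not given: they have to be found in the camera images.
- charger: Grey wedge-shaped two-bay charger screwed to the bench, 176 (x) x 200 (y) mm, 29 mm high in front, 111 at the back. Origin on the bench under its middle, x towards its high back. Deck rises 25 degrees towards +x and is 70 mm above the bench at the origin. Bays at y = +52 and -52 mm; either may hold the large pack. Beside each bay stand cheeks and catches, 12 mm high.
- bay_left (a point): Home of a pack's origin on the deck of the bay at charger y = +52 mm; axes as the charger's. In each bay a T rail 45 mm long and 10 mm high holds the pack's lips with 1.5 mm of play: a pack can be lifted (square to the deck) only after sliding 46 mm or more up the slope. With a button out, its hook meets a catch after 2 mm.
- bay_right (a point): The same for the bay at charger y = -52 mm.
- large_pack: The larger black battery pack, about 0.62 kg, home in a bay at the start. Origin at the centre of its underside; x along its rails (on the charger: up the slope, the way it slides off), z its top. Body 110 (x) x 52 (y) x 66 (z) mm; 64 mm over its two grey side buttons, which are 26 mm long, 16 high, centred at x = +12, z = 40 mm.
- large_pack_left_pad (a point): Middle of the outer face of the large pack's button on its +y flank (32 mm from the pack's middle plane when out, 26 when in, flush with the flank); axes as the pack's.
- large_pack_right_pad (a point): The same on its -y flank.
- large_pack_left (a joint): Travel of the button on the large pack's +y flank: 0 out, 0.006 m fully in. Stiff spring, 16 N out to 22 N in: a light grip of 20 N leaves it partly out, 35 to 60 N presses both in. Its hook leaves the catch at 0.003 to 0.0045 m and must stay in for the first 24 mm of sliding. Readings are coarse beside this travel: trust the grip width (about 52 mm with both in) and the pull.
- large_pack_right (a joint): The same for the button on its -y flank. With both in, sliding the pack up takes 4 to 12 N (weight and friction); a pull that reaches 20 N means a catch still holds.
- compact_pack: The smaller black pack on the charger, 0.4 kg, same as the one in the tray. Origin at the centre of its underside; x along its rails (on the charger: up the slope, the way it slides off), z its top. Body 110 (x) x 52 (y) x 50 (z) mm; 64 mm over its two grey side buttons, which are 26 mm long, 16 high, centred at x = +12, z = 40 mm.
- kit_pack: The compact pack already in the tray. Origin at the centre of its underside; x along its rails (on the charger: up the slope, the way it slides off), z its top. Body 110 (x) x 52 (y) x 50 (z) mm; 64 mm over its two grey side buttons, which are 26 mm long, 16 high, centred at x = +12, z = 40 mm. Its buttons are locked.
- tray: Dark grey kit tray fixed to the bench, 134 (x) x 190 (y) mm, outer walls 20 mm high, floor 3 mm. Origin on the bench under its middle. Two pockets, 124 (x) x 68 (y) mm inside, at y = +56 (free) and y = -56 mm (taken); between them a row of driver bits in a holder with 16 mm walls.
- pocket_left (a point): Centre of the floor of the tray's free pocket, 3 mm above the bench; axes as the tray's.
- pocket_right (a point): Centre of the floor of the tray's taken pocket, 3 mm above the bench; axes as the tray's.
- wrench: Combination wrench, 202 mm long, 8 mm thick, lying loose between the charger and the tray. Not to be disturbed.
- feeler_gauge: Folded feeler gauge, 95 x 18 x 12 mm, lying loose beside the wrench. Not to be disturbed.
Mind the look-alikes: they are no part of the job. What is shaped like the kit_pack but green is not meant.

How it is judged:
By the outcome, as a careful person would: the job done as asked, in the order asked, and still so for the second after the job is handed in, with the robot touching nothing.
It also fails if it takes over 38 s, if anything falls off the work surface, if the arm or the gripper's body presses on something with over 40 N, if the wrist force passes 120 N, or if a joint passes its speed limit or range.

ROBOT

A 6-joint arm with a two-finger parallel gripper is mounted at the origin on a cart in front of the work surface, level with it; the furniture and walls round the work are solid. World frame = base frame: x ahead of the robot, y to its left, z up, the work surface at z = 0. Lengths are in m, angles in rad, forces in N, time in s.
With the tool pointing down it reaches from about 0.35 to 0.85 m from the base axis. Payload 8.1 kg.
Tool frame: the origin (TCP) lies at the very end of the fingers, on their centre line; the grasp point (between the pads) lies 19 mm behind it; z points along the fingers, y is the line along which they close (so a half turn about z gives the same grasp; the last joint's range is limited). The gripper opens to 93 mm and grips with 3 to 60 N. Pads are 15 mm wide; open, the fingers measure 128 mm over their backs; the gripper's body (75 mm by 188 mm) begins 65 mm behind the grasp point.
Start: joints at [-1.413, 0.13, 1.488, -0, 1.523, -0.085], TCP at [0.144, -0.582, 0.219] pointing down, gripper open.
Joint ranges: [-2.96, 2.96], [-0.89, 2.26], [0.02, 2.5], [-1.34, 4.48], [0, 2.73], [-2.66, 2.66]. Speed limits (rad/s): [2.39, 2.39, 2.79, 3.14, 3.14, 3.14].

INTERFACE

Orientations are given as a rotation vector (axis times angle).
In Python, from plant import monitor, eyes, ticket gives the robot as it stands.
- The arm moves only by the tool arm_command, never from a script. Its argument "deltas" is a list that holds one entry, the list of rows, each a list of 6 numbers: the shift along the world's x, y, z in cm, then the turn, a rotation vector about the world's x, y, z in degrees. In form: [[[tx, ty, tz, rx, ry, rz], ...]]. A call has 1 to 12 rows; each row shifts and turns the commanded pose from where the row before left it; what a row does not reach is not made up. A row lasts 1/12 s, in which the tool goes at most 41.7 mm and 7.16 degrees, less where a joint would pass 70% of its speed; a pose out of reach is approached as far as the arm can. A call is refused whole if a number of a shift passes 4.17 or a number of a turn 7.16, either way. A call with a gripper value outside its range is refused whole. "gripper" is the opening, from -1 (shut) to 1 (fully open), set as the call begins (left out, the last holds). The fingers move at their own pace and stop on an object; "squeeze" is the grip in N (left out, the last holds). Time passes only in rows, so rows that do not move let the fingers close. It gives the time, the measured TCP pose, the force, the opening and the grip force at its end, in the units of the state.
- monitor.read_state(): the state, without advancing time (a new reading comes with each control period).
- eyes.read_camera(name): name is "scene" or "top"; returns the picture (384x512x3 uint8, blue, green, red); there is no depth.
- eyes.camera_model(name): a dict with "fx", "fy", "cx", "cy" (pixels), "rvec" (rotation vector, rad) and "tvec" (3), from world to camera coordinates, as OpenCV has them. Camera axes: x right, y down, z forward; pixel columns grow to the right and rows downward; lengths in m; the calibration is good to about 2 mm. A picture is of the moment at which its call begins. camera_model takes no time and is no camera call.
- ticket.close_job(): hands the job in; it is judged then, once.
The state is a dict: "t": time; "q": joint angles; "dq": joint speeds; "joint_torque": joint torques, N m; "tool_pos": TCP position; "orientation": TCP orientation; "force": force on the tool from outside, world axes, zero at the start; "wrist_torque": the same for the moment, N m; "opening": finger opening in m; "gripper_force": force on a finger pad.
Only numpy, scipy, OpenCV 4.12 (cv2) and the standard library are available. Lean on these libraries where they do the work, as an engineer would, in place of code of your own. Each camera call takes 0.05 s, during which the arm holds its last target. There are 200 camera calls.

## Working session

There is one attempt and no reset: what is moved stays moved. The work goes in short steps, Python scripts to look and compute and a tool call to move; the robot and the scene stay as the last step left them, time stands still between calls to the robot, and variables do not carry over. Pictures are saved under pics/ and viewed, at most 13 in all, crops included, and the job is handed in when it is done.

Besides the shell and the picture viewer there is one more tool, called after "Call:" by a JSON object that holds its "method" and its "body". arm_command: Moves the arm, as the interface text tells. Its arguments: {"type":"object","properties":{"deltas":{"type":"array"},"gripper":{"type":"number"},"squeeze":{"type":"number"}},"required":["deltas"]}

```bash
ls; mkdir -p pics; cat > h.py <<'E'
import numpy as np, cv2
from plant import monitor, eyes, ticket
def cam(n):
    m=eyes.camera_model(n);K=np.array([[m['fx'],0,m['cx']],[0,m['fy'],m['cy']],[0,0,1.]])
    return K,np.array(m['rvec'],float),np.array(m['tvec'],float)
def proj(n,P):
    K,r,t=cam(n);return cv2.projectPoints(np.array(P,float).reshape(-1,1,3),r,t,K,None)[0].reshape(-1,2)
def ray(n,uv):
    K,r,t=cam(n);R=cv2.Rodrigues(r)[0];return -R.T@t, R.T@np.linalg.inv(K)@np.array([uv[0],uv[1],1.])
def atz(n,uv,z):
    c,d=ray(n,uv);return c+d*(z-c[2])/d[2]
E
python3 - <<'E'
from h import *
for n in('scene','top'):
    im=eyes.read_camera(n);cv2.imwrite(f'pics/{n}0.png',im)
    cv2.imwrite(f'pics/{n}0x.png',cv2.resize(im,(800,600),interpolation=cv2.INTER_CUBIC))
    print(n,eyes.camera_model(n),ray(n,(256,192)))
print(monitor.read_state())
E
```

```text
pics
scene {'fx': 377.12157048792477, 'fy': 377.12157048792477, 'cx': 253.58267612468842, 'cy': 192.38094184330183, 'rvec': array([ 0.54484646, -2.52976297,  1.34462871]), 'tvec': array([0.49252703, 0.23408816, 0.81669765])} (array([0.19971129, 0.69965155, 0.65952885]), array([ 0.35833987, -0.75131691, -0.55421796]))
top {'fx': 433.4886232008604, 'fy': 433.4886232008604, 'cx': 259.00360097475254, 'cy': 184.5775401408056, 'rvec': array([ 2.16269708, -2.1097792 ,  0.14893661]), 'tvec': array([-0.05814388,  0.56431882,  1.37900485])} (array([ 0.35048507, -0.06508406,  1.44790024]), array([ 0.13419957,  0.02124648, -0.99089871]))
{'t': 0.1, 'q': array([-1.41337707e+00,  1.31085393e-01,  1.48916254e+00,  7.56249103e-06,
        1.52301369e+00, -8.53972468e-02]), 'dq': array([ 0.00068019, -0.00022768, -0.00199725,  0.00305438, -0.00053434,
        0.00049621]), 'joint_torque': array([ 7.43573364e-04, -5.61344433e+01, -4.93094480e+01,  7.70586147e-02,
        2.90650944e-02, -7.85851989e-05]), 'tool_pos': array([ 0.14420741, -0.5818812 ,  0.21769681]), 'orientation': array([-3.11681179e+00, -3.80276345e-01,  8.24850760e-05]), 'force': array([-0.26132578,  0.30716917, -0.34989011]), 'wrist_torque': array([0.00233607, 0.00354588, 0.00539377]), 'gripper_force': 0.0, 'opening': 0.09274331703807848}
```

View pics/scene0x.png

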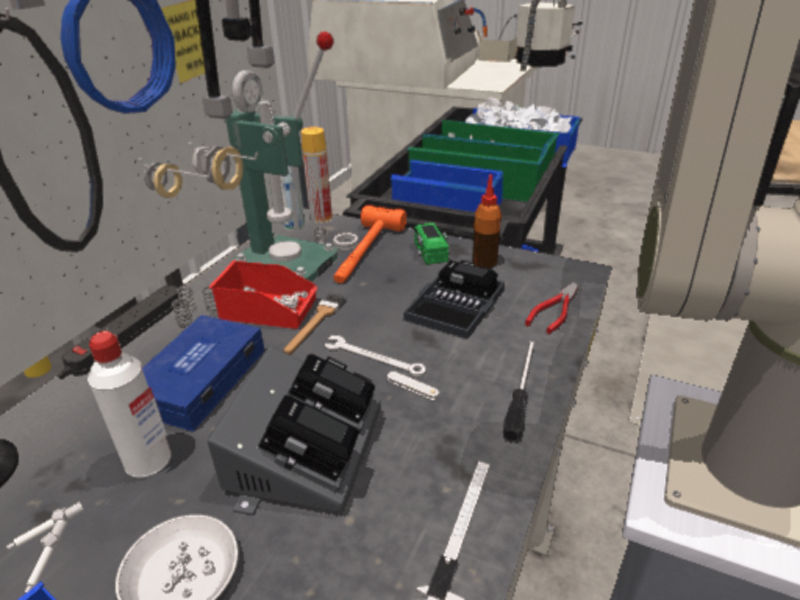

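View pics/top0x.png

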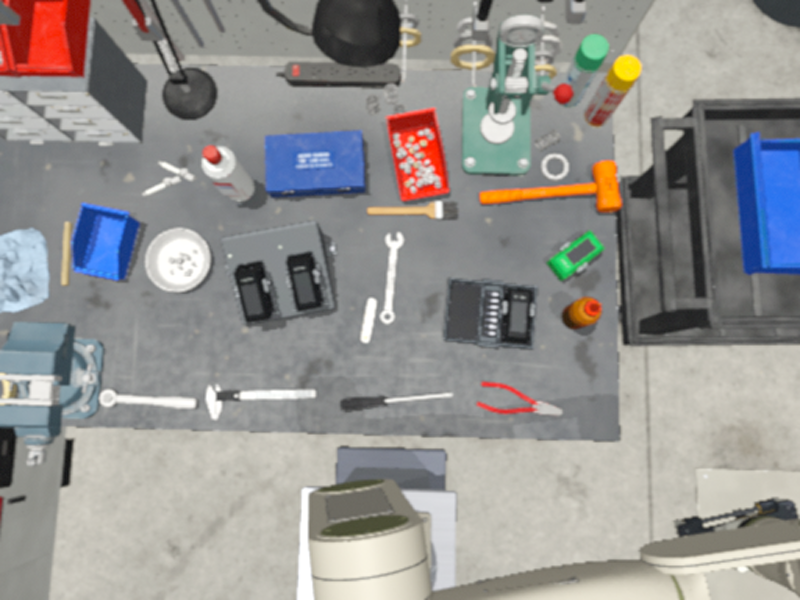

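The top view shows the charger at about px (280,272) and the tray at (490,312). The tray's left pocket is free and it holds a compact pack, so the large one is needed. I'll take zoomed crops to tell the sizes apart and measure.

```bash
python3 - <<'E'
import cv2,numpy as np
t=cv2.imread('pics/top0.png');s=cv2.imread('pics/scene0.png')
a=cv2.resize(t[135:225,135:225],(600,600),interpolation=cv2.INTER_CUBIC)  # scale 6.667
cv2.imwrite('pics/tc.png',a)
b=cv2.resize(s[215:335,125:255],(650,600),interpolation=cv2.INTER_CUBIC) # scale 5
cv2.imwrite('pics/sc.png',b)
c=np.hstack([cv2.resize(t[170:230,275:355],(400,300),interpolation=cv2.INTER_CUBIC),cv2.resize(s[155:220,250:330],(400,325),interpolation=cv2.INTER_CUBIC)[:300]]) # scale 5
cv2.imwrite('pics/tray.png',c)
E
```

```text
(no output)
```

View pics/tc.png

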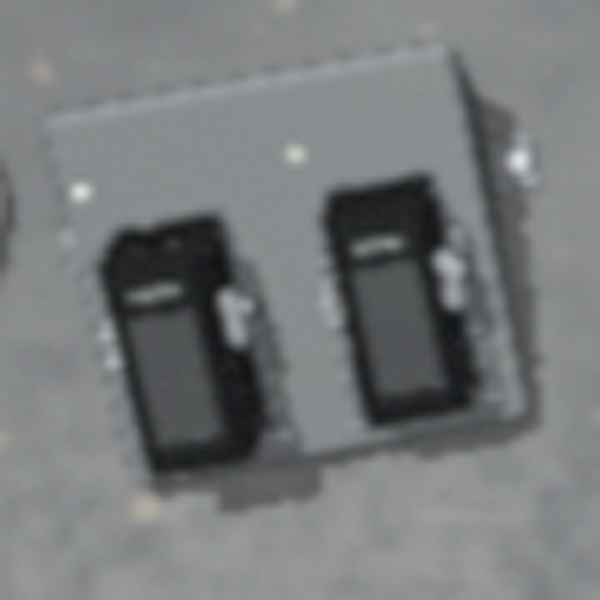

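View pics/sc.png

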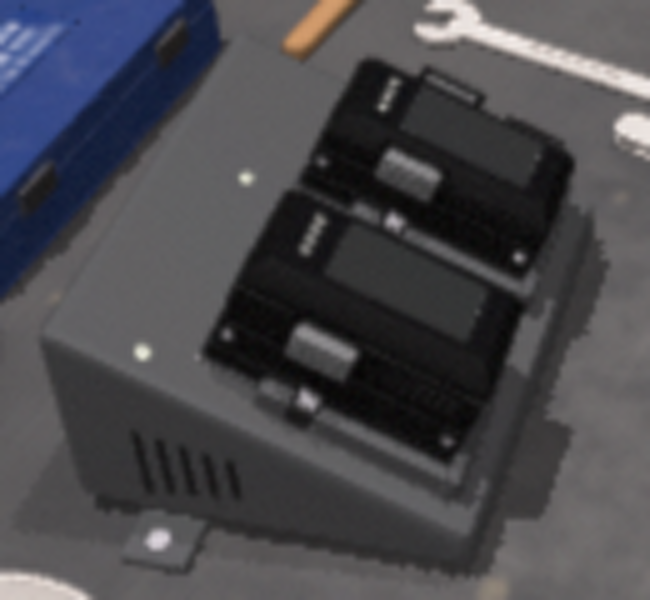

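View pics/tray.png

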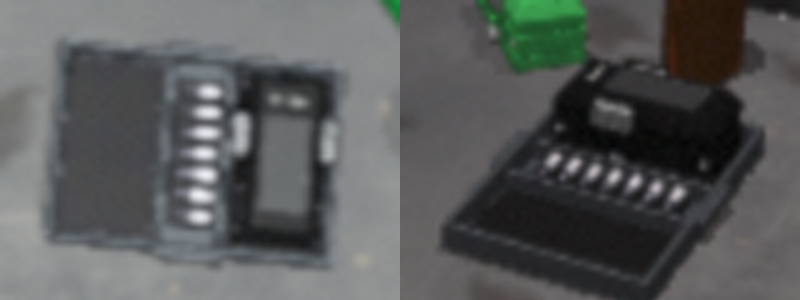

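The left-bay pack shows more body above its button and stands taller, so it is the large one. Now I'll fit the charger, pack and tray poses from both views.

```bash
cat > fit.py <<'E'
from h import *
from scipy.optimize import least_squares
def px(p,s,o): return ((p[0]+.5)/s-.5+o[0],(p[1]+.5)/s-.5+o[1])
T=lambda x,y:('top',px((x,y),6.667,(135,135)))
S=lambda x,y:('scene',px((x,y),5,(125,215)))
def solve(obs,f,x0):
    res=lambda p:np.concatenate([proj(n,f(p,m))[0]-uv for (n,uv),m in obs])
    r=least_squares(res,x0,loss='soft_l1');print(np.round(r.x,4));print(np.round(res(r.x).reshape(-1,2),1).tolist());return r.x
rz=lambda a:np.array([[np.cos(a),-np.sin(a),0],[np.sin(a),np.cos(a),0],[0,0,1]])
flat=lambda p,m:np.array([p[0],p[1],0])+rz(p[2])@np.array(m)+np.array([0,0,p[3] if len(p)>3 else 0])
ch=[(T(48,120),(.088,.1,.111)),(T(447,45),(.088,-.1,.111)),(S(235,38),(.088,-.1,.111)),(S(42,340),(.088,.1,.111)),(S(92,500),(.088,.1,0)),(S(462,572),(-.088,.1,0)),(S(470,530),(-.088,.1,.029)),(T(528,422),(-.088,-.1,.029))]
tray=[(('top',px(a,5,(275,170))),m) for a,m in [((60,42),(.067,.095,.02)),((345,72),(.067,-.095,.02)),((47,240),(-.067,.095,.02)),((330,265),(-.067,-.095,.02))]]
tray+=[(('scene',px((a[0]-400,a[1]),5,(250,155))),m) for a,m in [((443,230),(.067,.095,.02)),((633,275),(-.067,.095,.02)),((763,128),(-.067,-.095,.02))]]
if __name__=='__main__':
    c=solve(ch,flat,[.55,.25,.1]);solve(ch,flat,[.55,.25,.1,0])
    t=solve(tray,flat,[.5,-.2,0]);solve(tray,flat,[.5,-.2,0,0])
    a=np.radians(25);Ry=np.array([[np.cos(a),0,-np.sin(a)],[0,1,0],[np.sin(a),0,np.cos(a)]])
    # pack: unknown x,y of origin in charger frame; h = height over deck
    def pk(p,m): return np.array([c[0],c[1],0])+rz(c[2])@(np.array([p[0],p[1],.07+p[0]*np.tan(a)])+Ry@(np.array(m)+[0,0,p[2] if len(p)>2 else 0]))
    big=[(S(322,350),(.012,.032,.04)),(T(237,318),(.012,-.032,.04)),(T(106,345),(.012,.032,.04))]
    solve(big,pk,[-.02,.052]);solve(big,pk,[-.02,.052,0])
    sm=[(S(410,172),(.012,.032,.04)),(T(450,278),(.012,-.032,.04)),(T(330,300),(.012,.032,.04))]
    solve(sm,pk,[-.02,-.052]);solve(sm,pk,[-.02,-.052,0])
    # overlay predicted LARGE outline for both
    np.savez('fit.npz',c=c,t=t)
E
python3 fit.py
```

```text
[0.5857 0.2167 0.2103]
[[-1.3, -0.7], [1.0, -0.9], [0.4, -4.1], [-1.5, -3.5], [-0.9, 1.1], [4.0, 1.4], [1.4, 0.7], [1.1, -0.2]]
[ 0.587   0.2157  0.2111 -0.004 ]
[[-0.7, -0.8], [1.5, -1.0], [0.4, -3.2], [-1.3, -2.7], [-0.7, 1.7], [3.9, 2.0], [1.3, 1.3], [1.6, -0.5]]
[ 0.5211 -0.2255 -0.0712]
[[0.1, -0.4], [-0.0, -1.0], [-0.9, 0.0], [0.2, 0.5], [-1.0, -1.8], [2.5, 1.5], [0.3, -0.6]]
[ 0.5216 -0.2265 -0.0695 -0.0034]
[[0.3, -0.3], [0.1, -1.0], [-0.6, -0.0], [0.4, 0.4], [-1.0, -1.0], [2.5, 2.2], [0.1, 0.1]]
[-0.0189  0.0535]
[[-0.4, 0.8], [0.8, 0.1], [0.4, -0.2]]
[-0.0185  0.0544  0.0038]
[[-0.2, -0.0], [0.3, 0.3], [-0.1, 0.0]]
[-0.0187 -0.0519]
[[-0.5, 0.4], [1.8, -0.1], [-0.2, 0.3]]
[-0.0184 -0.0508  0.0024]
[[-0.5, -0.0], [1.4, 0.1], [-0.7, 0.5]]
```

```bash
cat > ov.py <<'E'
from fit import *
a=np.radians(25);Ry=np.array([[np.cos(a),0,-np.sin(a)],[0,1,0],[np.sin(a),0,np.cos(a)]])
def box(x,y,z): return [(i*x,j*y,k*z) for i in(-1,1) for j in(-1,1) for k in (0,1)]
E8=[(i,j) for i in range(8) for j in range(i) if bin(i^j).count('1')==1]
def run(c,t,x0,name,ims):
    cw=lambda m:np.array([c[0],c[1],0])+rz(c[2])@np.array(m)
    pk=lambda x,y,m:cw(np.array([x,y,.07+x*np.tan(a)])+Ry@np.array(m))
    W=[[cw(p) for p in [(sx*.088,sy*.1,(0 if k==0 else .07+sx*.041)) for sx in(-1,1) for sy in(-1,1) for k in(0,1)]]]
    W.append([pk(x0,.052,p) for p in box(.055,.026,.066)]);W.append([pk(x0,-.052,p) for p in box(.055,.026,.05)])
    W.append([np.array([t[0],t[1],0])+rz(t[2])@np.array(p) for p in box(.067,.095,.02)])
    out=[]
    for n,o,wh,s in(('top',(135,135),(90,90),5),('scene',(125,215),(130,120),5),('top',(275,165),(80,65),4),('scene',(250,155),(80,65),4)):
        im=cv2.resize(ims[n][o[1]:o[1]+wh[1],o[0]:o[0]+wh[0]],None,fx=s,fy=s,interpolation=cv2.INTER_CUBIC)
        for w,col in zip(W,[(0,255,255),(0,255,0),(255,255,0),(0,0,255)]):
            q=(proj(n,w)-o+.5)*s-.5
            for i,j in E8: cv2.line(im,tuple(np.round(q[i]*4).astype(int).tolist()),tuple(np.round(q[j]*4).astype(int).tolist()),col,1,cv2.LINE_AA,2)
        out.append(im)
    H=np.zeros((max(out[0].shape[0],600),450,3),np.uint8);H[:450]=out[0]
    im=np.hstack([H,out[1]]);im=cv2.resize(im,None,fx=.72,fy=.72,interpolation=cv2.INTER_AREA);
    # tray crops below
    b=np.hstack(out[2:]);b=b[:600-im.shape[0]] if False else cv2.resize(b,None,fx=.6,fy=.6)
    C=np.zeros((600,800,3),np.uint8);C[:im.shape[0],:im.shape[1]]=im;C[600-b.shape[0]:,:b.shape[1]]=b
    cv2.imwrite(name,C)
if __name__=='__main__':
    f=np.load('fit.npz');run(f['c'],f['t'],-.0188,'pics/ov1.png',{n:cv2.imread(f'pics/{n}0.png') for n in('top','scene')})
E
python3 ov.py
```

```text
(no output)
```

View pics/ov1.png

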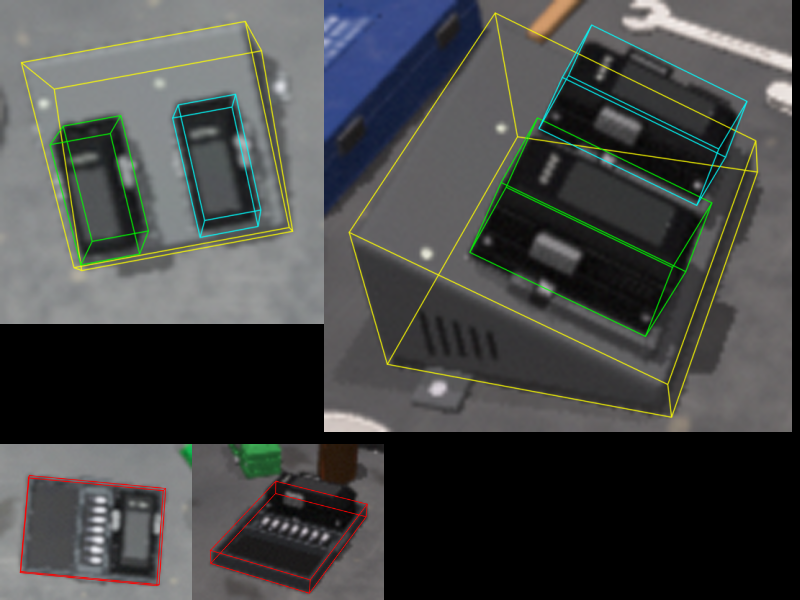

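The overlay matches: the left bay's pack (green, 66 mm) is the large one, and the tray outline fits to about 1 px. Next I'll compute the targets.

```bash
cat > go.py <<'E'
from h import *
from scipy.spatial.transform import Rotation as Ro
f=np.load('fit.npz');c,t=f['c'],f['t'];a=np.radians(25)
Rc=Ro.from_euler('z',c[2]);Rp=Rc*Ro.from_euler('y',-a)
O=np.array([c[0],c[1],0])+Rc.apply([-.0188,.053,.07-.0188*np.tan(a)])
G=Ro.from_euler('x',np.pi)   # tool in pack frame: x same, y,z flipped
P=lambda m:O+Rp.apply(m)
Rg=Rp*G
Rt=Ro.from_euler('z',t[2]);Q=lambda m:np.array([t[0],t[1],.003])+Rt.apply([0,.056,0])+Rt.apply(m)
def rep(name,pos,R):
    s=monitor.read_state();d=(pos-s['tool_pos'])*100;r=(R*Ro.from_rotvec(s['orientation']).inv()).as_rotvec(degrees=True)
    print(name,'pos',np.round(pos,4),'d_cm',np.round(d,2),'rot',np.round(r,2))
if __name__=='__main__':
    s=monitor.read_state();print(s['t'],s['tool_pos'],s['force'],s['opening'],s['gripper_force'])
    rep('hover',P([.012,0,.12]),Rg);rep('grasp',P([.012,0,.021]),Rg)
    rep('tray',Q([.012,0,.021]),Rt*G)
    print('slope',Rp.apply([1,0,0]),'normal',Rp.apply([0,0,1]),'lat',Rp.apply([0,1,0]))
E
python3 go.py
```

```text
0.1 [ 0.14420741 -0.5818812   0.21769681] [-0.26132578  0.30716917 -0.34989011] 0.09274331703807848 0.0
hover pos [0.5172 0.2563 0.1751] d_cm [37.3  83.82 -4.26] rot [  5.52 -24.37  -1.86]
grasp pos [0.5582 0.2651 0.0853] d_cm [ 41.4   84.7  -13.24] rot [  5.52 -24.37  -1.86]
tray pos [ 0.537  -0.1705  0.024 ] d_cm [ 39.28  41.13 -19.37] rot [ -0.1    0.   -17.99]
slope [0.88634364 0.18917918 0.42261826] normal [-0.41330883 -0.0882157   0.90630779] lat [-0.20873613  0.977972    0.        ]
```

Call:
{"method": "arm_command", "body": {"deltas": [[[1.6,3.2,1.0,0,0,0],[1.6,3.5,1.0,0,0,0],[1.6,3.5,1.0,0,0,0],[1.6,3.5,1.0,0,0,0],[1.6,3.5,1.0,0,0,0],[1.6,3.5,1.0,0,0,0],[1.6,3.5,1.0,0,0,0],[1.6,3.5,1.0,0,0,0],[1.6,3.5,0.5,0,0,0],[1.6,3.5,0.5,0,0,0],[1.6,3.5,0,0,0,0],[1.6,3.5,0,0,0,0]]], "gripper": 0.7}}

```text
t: 1.1
tool_pos: [0.3366, -0.1637, 0.3089]
orientation: [3.118, 0.38, 0.001]
force: [1.0, 0.3, -0.6]
opening: 0.0792
gripper_force: 0.0
```

Call:
{"method": "arm_command", "body": {"deltas": [[[1.5,3.5,0,0,0,0],[1.5,3.5,0,0,0,0],[1.5,3.5,0,0,0,0],[1.5,3.5,0,0,0,0],[1.5,3.5,0,0,0,0],[1.5,3.5,0,1,-5,-0.5],[1.5,3.5,0,1,-5,-0.5],[1.5,3.5,0,1,-5,-0.4],[1.5,3.5,0,1.2,-5,-0.3],[1.5,3.5,0,1.3,-4.4,-0.2],[0.5,2.0,0,0,0,0],[0,0,0,0,0,0]]]}}

```text
t: 2.1
tool_pos: [0.4903, 0.2079, 0.3074]
orientation: [-3.006, -0.318, -0.665]
force: [0.3, -0.1, -0.7]
opening: 0.0785
gripper_force: 0.0
```

```bash
python3 go.py
```

```text
2.1 [0.49026046 0.20791678 0.30738447] [ 0.29220275 -0.12281708 -0.6908777 ] 0.07854719265550386 0.0
hover pos [0.5172 0.2563 0.1751] d_cm [  2.7    4.84 -13.23] rot [-0.03 -0.04 -0.05]
grasp pos [0.5582 0.2651 0.0853] d_cm [  6.79   5.72 -22.2 ] rot [-0.03 -0.04 -0.05]
tray pos [ 0.537  -0.1705  0.024 ] d_cm [  4.68 -37.85 -28.34] rot [ -1.79  24.98 -15.91]
slope [0.88634364 0.18917918 0.42261826] normal [-0.41330883 -0.0882157   0.90630779] lat [-0.20873613  0.977972    0.        ]
```

Call:
{"method": "arm_command", "body": {"deltas": [[[0.7,1.2,-3,0,0,0],[0.7,1.2,-3,0,0,0],[0.7,1.2,-3,0,0,0],[0.6,1.2,-3,0,0,0],[0,0,-1.2,0,0,0],[0,0,0,0,0,0]]]}}

```text
t: 2.6
tool_pos: [0.5156, 0.2512, 0.1713]
orientation: [-3.014, -0.315, -0.655]
force: [-0.6, -0.8, -0.3]
opening: 0.079
gripper_force: 0.0
```

```bash
cat > look.py <<'E'
import sys
from go import *
def main(name):
    ims={n:eyes.read_camera(n) for n in('top','scene')};s=monitor.read_state();R=Ro.from_rotvec(s['orientation']);o=s['opening']/2
    tips=[s['tool_pos']+R.apply([sx*.0075,sy*o,0]) for sy in(-1,1) for sx in(-1,1)]
    out=[]
    for n in ims:
        ctr=proj(n,[s['tool_pos']])[0];x0,y0=[int(v) for v in ctr-[50,62]]
        x0=max(0,x0);y0=max(0,y0)
        im=cv2.resize(ims[n][y0:y0+125,x0:x0+100],None,fx=4,fy=4,interpolation=cv2.INTER_CUBIC)
        for p in proj(n,tips): cv2.circle(im,tuple(int(v) for v in (p-[x0,y0]+.5)*4),3,(0,0,255),-1)
        if len(sys.argv)<3:
          for p in proj(n,[P([.012,.032,.04]),P([.012,-.032,.04])]): cv2.circle(im,tuple(int(v) for v in (p-[x0,y0]+.5)*4),3,(0,255,0),-1)
        out.append(im[:500,:400])
    cv2.imwrite(name,np.hstack(out));np.savez(name+'.npz',**ims)
if __name__=='__main__': main(sys.argv[1])
E
python3 go.py; python3 look.py pics/l1.png
```

```text
2.6 [0.51563395 0.25117137 0.17133796] [-0.64020873 -0.8023139  -0.34604355] 0.07896984882322325 0.0
hover pos [0.5172 0.2563 0.1751] d_cm [0.16 0.52 0.37] rot [ 0.24 -0.44  0.14]
grasp pos [0.5582 0.2651 0.0853] d_cm [ 4.25  1.39 -8.6 ] rot [ 0.24 -0.44  0.14]
tray pos [ 0.537  -0.1705  0.024 ] d_cm [  2.14 -42.17 -14.73] rot [ -1.53  24.55 -15.77]
slope [0.88634364 0.18917918 0.42261826] normal [-0.41330883 -0.0882157   0.90630779] lat [-0.20873613  0.977972    0.        ]
```

View pics/l1.png

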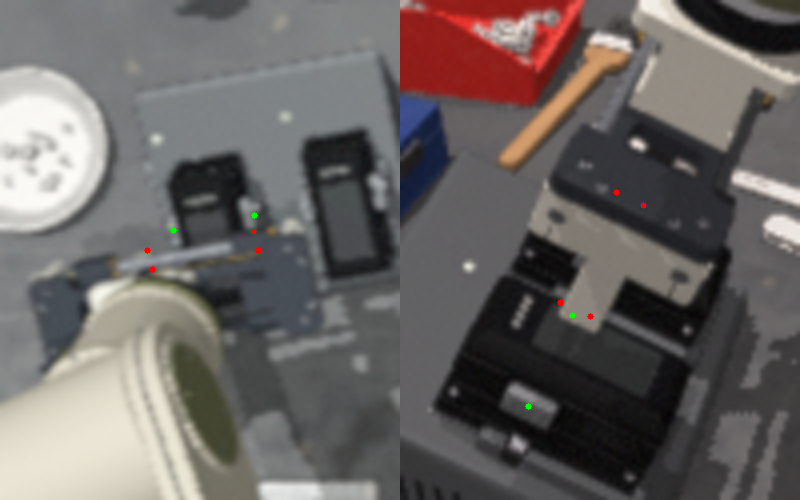

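The picture shows the fingers straddling the left bay's pack: tips at about (150,260) and (255,240) in the top view, with my green pad marks on the buttons. Descending square to the deck.

Call:
{"method": "arm_command", "body": {"deltas": [[[0.2,0.5,0.4,0.2,-0.4,0.1],[0,0,0,0,0,0],[0.5,0.1,-1,0,0,0],[0.4,0.1,-1,0,0,0],[0.5,0.1,-1,0,0,0],[0.4,0.1,-1,0,0,0],[0.5,0.1,-1,0,0,0],[0,0,0,0,0,0],[0,0,0,0,0,0]]]}}

```text
t: 3.45
tool_pos: [0.5426, 0.2621, 0.1289]
orientation: [-3.004, -0.315, -0.674]
force: [0.2, 0.1, -0.1]
opening: 0.0789
gripper_force: 0.0
```

```bash
python3 go.py
```

```text
3.45 [0.5426297  0.26212311 0.12890883] [ 0.20543506  0.1152498  -0.10746054] 0.07890237330749242 0.0
hover pos [0.5172 0.2563 0.1751] d_cm [-2.54 -0.58  4.62] rot [-0.11  0.26  0.08]
grasp pos [0.5582 0.2651 0.0853] d_cm [ 1.55  0.29 -4.36] rot [-0.11  0.26  0.08]
tray pos [ 0.537  -0.1705  0.024 ] d_cm [ -0.56 -43.27 -10.49] rot [ -1.8   25.3  -15.77]
slope [0.88634364 0.18917918 0.42261826] normal [-0.41330883 -0.0882157   0.90630779] lat [-0.20873613  0.977972    0.        ]
```

Call:
{"method": "arm_command", "body": {"deltas": [[[0.3,0.05,-0.9,0,0,0],[0.3,0.05,-0.9,0,0,0],[0.3,0.05,-0.9,0,0,0],[0.3,0.05,-0.8,0,0,0],[0.3,0.05,-0.8,0,0,0],[0,0,0,0,0,0],[0,0,0,0,0,0]]]}}

```text
t: 4.03
tool_pos: [0.5578, 0.2648, 0.0865]
orientation: [-3.004, -0.315, -0.675]
force: [0.1, 0.7, -0.4]
opening: 0.0793
gripper_force: 0.0
```

```bash
python3 go.py; python3 look.py pics/l2.png
```

```text
4.0333 [0.55781059 0.26481661 0.08645635] [ 0.14003666  0.70449576 -0.37678095] 0.07925362049282655 0.0
hover pos [0.5172 0.2563 0.1751] d_cm [-4.06 -0.85  8.86] rot [-0.14  0.31  0.07]
grasp pos [0.5582 0.2651 0.0853] d_cm [ 0.04  0.03 -0.11] rot [-0.14  0.31  0.07]
tray pos [ 0.537  -0.1705  0.024 ] d_cm [ -2.08 -43.54  -6.25] rot [ -1.82  25.35 -15.78]
slope [0.88634364 0.18917918 0.42261826] normal [-0.41330883 -0.0882157   0.90630779] lat [-0.20873613  0.977972    0.        ]
```

View pics/l2.png

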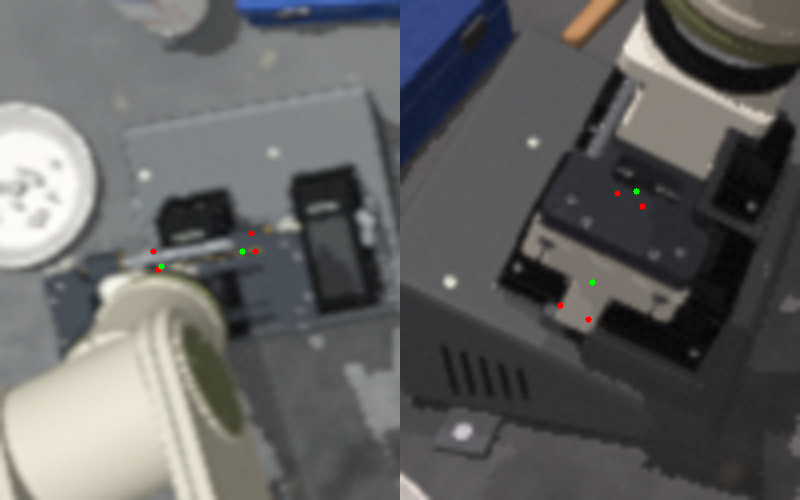

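The left finger covers the button (about (590,285)) and its tip stays above the cheek. Light close first to check centring.

Call:
{"method": "arm_command", "body": {"deltas": [[[0,0,0,0,0,0],[0,0,0,0,0,0],[0,0,0,0,0,0],[0,0,0,0,0,0]]], "gripper": -1, "squeeze": 8}}

```text
t: 4.47
tool_pos: [0.5586, 0.2654, 0.0885]
orientation: [-3.002, -0.315, -0.679]
force: [-1.3, 0.4, 2.8]
opening: 0.0635
gripper_force: 8.0
```

Opening is 63.5 mm, so both pads are on the buttons, and the lateral force is under 1 N. Squeezing fully.

Call:
{"method": "arm_command", "body": {"deltas": [[[0,0,0,0,0,0],[0,0,0,0,0,0],[0,0,0,0,0,0],[0,0,0,0,0,0],[0,0,0,0,0,0]]], "squeeze": 55}}

```text
t: 4.88
tool_pos: [0.5587, 0.2654, 0.0887]
orientation: [-3.002, -0.315, -0.679]
force: [-5.6, -0.7, 6.3]
opening: 0.052
gripper_force: 55.0
```

```bash
python3 go.py
```

```text
4.8833 [0.55867545 0.26541005 0.08869223] [-5.62325396 -0.68600704  6.31695624] 0.05196626419381366 54.99747723340988
hover pos [0.5172 0.2563 0.1751] d_cm [-4.14 -0.91  8.64] rot [-0.21  0.48  0.06]
grasp pos [0.5582 0.2651 0.0853] d_cm [-0.05 -0.03 -0.34] rot [-0.21  0.48  0.06]
tray pos [ 0.537  -0.1705  0.024 ] d_cm [ -2.16 -43.6   -6.47] rot [ -1.87  25.52 -15.78]
slope [0.88634364 0.18917918 0.42261826] normal [-0.41330883 -0.0882157   0.90630779] lat [-0.20873613  0.977972    0.        ]
```

Call:
{"method": "arm_command", "body": {"deltas": [[[-0.08,-0.02,0.18,0,0,0],[0,0,0,0,0,0],[0,0,0,0,0,0]]]}}

```text
t: 5.13
tool_pos: [0.558, 0.265, 0.09]
orientation: [-3.002, -0.315, -0.679]
force: [5.1, 0.7, -1.5]
opening: 0.0517
gripper_force: 55.0
```

Call:
{"method": "arm_command", "body": {"deltas": [[[0.18,0.04,0.085,0,0,0],[0.18,0.04,0.085,0,0,0],[0.18,0.04,0.085,0,0,0]]]}}

```text
t: 5.38
tool_pos: [0.5614, 0.2657, 0.0902]
orientation: [-3.005, -0.315, -0.672]
force: [-1.1, 1.2, -6.8]
opening: 0.052
gripper_force: 55.0
```

The pull is about 4 N with nothing caught. Continuing.

Call:
{"method": "arm_command", "body": {"deltas": [[[0.27,0.06,0.13,0,0,0],[0.27,0.06,0.13,0,0,0],[0.27,0.06,0.13,0,0,0],[0.27,0.06,0.13,0,0,0]]]}}

```text
t: 5.72
tool_pos: [0.5739, 0.2684, 0.0971]
orientation: [-3.003, -0.315, -0.677]
force: [0.2, 0.2, -5.3]
opening: 0.0518
gripper_force: 55.0
```

```bash
python3 go.py
```

```text
5.7167 [0.57391176 0.26836937 0.09708451] [ 0.24592115  0.16941408 -5.2642327 ] 0.051816498308498146 54.99089866876602
hover pos [0.5172 0.2563 0.1751] d_cm [-5.67 -1.2   7.8 ] rot [-0.16  0.39  0.07]
grasp pos [0.5582 0.2651 0.0853] d_cm [-1.57 -0.33 -1.17] rot [-0.16  0.39  0.07]
tray pos [ 0.537  -0.1705  0.024 ] d_cm [ -3.69 -43.89  -7.31] rot [ -1.83  25.43 -15.77]
slope [0.88634364 0.18917918 0.42261826] normal [-0.41330883 -0.0882157   0.90630779] lat [-0.20873613  0.977972    0.        ]
```

Call:
{"method": "arm_command", "body": {"deltas": [[[0.33,0.07,0.157,0,0,0],[0.33,0.07,0.157,0,0,0],[0.33,0.07,0.157,0,0,0],[0.33,0.07,0.157,0,0,0],[0.33,0.07,0.157,0,0,0],[0.33,0.07,0.157,0,0,0]]]}}

```text
t: 6.22
tool_pos: [0.5938, 0.2728, 0.1068]
orientation: [-3.003, -0.315, -0.677]
force: [0.3, -0.2, -6.0]
opening: 0.0517
gripper_force: 55.0
```

Call:
{"method": "arm_command", "body": {"deltas": [[[0.33,0.07,0.157,0,0,0],[0.33,0.07,0.157,0,0,0],[0.33,0.07,0.157,0,0,0],[0.33,0.07,0.157,0,0,0],[0.33,0.07,0.157,0,0,0],[0.33,0.07,0.157,0,0,0],[0,0,0,0,0,0],[0,0,0,0,0,0]]]}}

```text
t: 6.88
tool_pos: [0.6135, 0.2769, 0.1162]
orientation: [-3.003, -0.314, -0.678]
force: [0.2, -0.3, -5.3]
opening: 0.0518
gripper_force: 55.0
```

```bash
python3 go.py
```

```text
6.8833 [0.61351256 0.27692712 0.1161702 ] [ 0.17423543 -0.25126855 -5.25976214] 0.051799693928670947 54.99083071947098
hover pos [0.5172 0.2563 0.1751] d_cm [-9.63 -2.06  5.89] rot [-0.18  0.42  0.07]
grasp pos [0.5582 0.2651 0.0853] d_cm [-5.53 -1.19 -3.08] rot [-0.18  0.42  0.07]
tray pos [ 0.537  -0.1705  0.024 ] d_cm [ -7.65 -44.75  -9.22] rot [ -1.85  25.46 -15.77]
slope [0.88634364 0.18917918 0.42261826] normal [-0.41330883 -0.0882157   0.90630779] lat [-0.20873613  0.977972    0.        ]
```

It has slid 62 mm. Lifting square to the deck.

Call:
{"method": "arm_command", "body": {"deltas": [[[-0.2,-0.04,0.45,0,0,0],[-0.2,-0.04,0.45,0,0,0],[-0.2,-0.04,0.45,0,0,0],[-0.2,-0.04,0.45,0,0,0]]]}}

```text
t: 7.22
tool_pos: [0.6051, 0.2753, 0.1348]
orientation: [-3.002, -0.315, -0.678]
force: [-0.5, 0.1, -5.8]
opening: 0.0516
gripper_force: 55.0
```

Call:
{"method": "arm_command", "body": {"deltas": [[[-0.6,-0.1,1.3,0,0,0],[-0.9,-0.2,2,0,0,0],[-1,-0.2,2.5,0,0,0],[-0.5,-0.1,2.5,0,0,0],[0,0,2,0,0,0],[0,0,1.5,0,0,0],[0,0,0,0,0,0]]]}}

```text
t: 7.8
tool_pos: [0.5772, 0.2703, 0.2586]
orientation: [-2.997, -0.314, -0.69]
force: [0.4, -0.2, -3.8]
opening: 0.052
gripper_force: 55.0
```

```bash
python3 go.py
```

```text
7.8 [0.57717734 0.27028085 0.25859973] [ 0.39575661 -0.1958047  -3.84414587] 0.05197743730250018 54.991115033626556
hover pos [0.5172 0.2563 0.1751] d_cm [-5.99 -1.39 -8.35] rot [-0.38  0.88  0.05]
grasp pos [0.5582 0.2651 0.0853] d_cm [ -1.9   -0.52 -17.33] rot [-0.38  0.88  0.05]
tray pos [ 0.537  -0.1705  0.024 ] d_cm [ -4.01 -44.08 -23.46] rot [ -1.98  25.95 -15.76]
slope [0.88634364 0.18917918 0.42261826] normal [-0.41330883 -0.0882157   0.90630779] lat [-0.20873613  0.977972    0.        ]
```

Call:
{"method": "arm_command", "body": {"deltas": [[[-0.3,-1.8,0,-0.15,2,-1.2],[-0.3,-2.8,0,-0.15,2,-1.2],[-0.3,-3.5,0,-0.15,2.2,-1.3],[-0.3,-3.5,0,-0.15,2.2,-1.3],[-0.3,-3.5,0,-0.15,2.2,-1.3],[-0.3,-3.5,0,-0.15,2.2,-1.3],[-0.3,-3.5,0,-0.15,2.2,-1.3],[-0.3,-3.5,0,-0.15,2.2,-1.3],[-0.3,-3.5,0,-0.15,2.2,-1.3],[-0.3,-3.5,0,-0.15,2.2,-1.3],[-0.3,-3.5,0,-0.15,2.2,-1.3],[-0.3,-3.5,0,-0.15,2.2,-1.3]]]}}

```text
t: 8.8
tool_pos: [0.5388, -0.1285, 0.2513]
orientation: [-3.137, 0.104, 0.017]
force: [1.2, 0.3, -5.4]
opening: 0.0515
gripper_force: 55.0
```

Call:
{"method": "arm_command", "body": {"deltas": [[[-0.3,-2.4,-0.5,0,0,0],[0,-1.5,-0.5,0,0,0],[0,0,0,0,0,0],[0,0,0,0,0,0]]]}}

```text
t: 9.13
tool_pos: [0.5358, -0.1658, 0.2406]
orientation: [-3.136, 0.105, 0.017]
force: [0.5, 0.4, -5.1]
opening: 0.0516
gripper_force: 55.0
```

```bash
python3 go.py
```

```text
9.1333 [ 0.53578159 -0.16580676  0.24064644] [ 0.47285642  0.3875258  -5.11228636] 0.05157424280981981 54.991037249565125
hover pos [0.5172 0.2563 0.1751] d_cm [-1.85 42.21 -6.56] rot [  1.63 -25.65  15.56]
grasp pos [0.5582 0.2651 0.0853] d_cm [  2.24  43.09 -15.53] rot [  1.63 -25.65  15.56]
tray pos [ 0.537  -0.1705  0.024 ] d_cm [  0.13  -0.47 -21.66] rot [-0.26 -0.61 -0.26]
slope [0.88634364 0.18917918 0.42261826] normal [-0.41330883 -0.0882157   0.90630779] lat [-0.20873613  0.977972    0.        ]
```

Call:
{"method": "arm_command", "body": {"deltas": [[[0.1,-0.3,-2,-0.3,-0.6,-0.3],[0,0,-3,0,0,0],[0,0,-3.5,0,0,0],[0,0,-3.5,0,0,0],[0,0,-2.5,0,0,0],[0,0,-1.5,0,0,0],[0,0,0,0,0,0],[0,0,0,0,0,0]]]}}

```text
t: 9.8
tool_pos: [0.5368, -0.1671, 0.0815]
orientation: [3.139, -0.108, -0.0]
force: [0.1, 0.6, -6.1]
opening: 0.0521
gripper_force: 55.0
```

```bash
python3 go.py; python3 look.py pics/l3.png x
```

```text
9.8 [ 0.53683446 -0.16710596  0.08150894] [ 0.08236795  0.55839705 -6.14733601] 0.05209627064068605 54.991338551044464
hover pos [0.5172 0.2563 0.1751] d_cm [-1.96 42.34  9.36] rot [  1.82 -25.03  15.76]
grasp pos [0.5582 0.2651 0.0853] d_cm [ 2.13 43.22  0.38] rot [  1.82 -25.03  15.76]
tray pos [ 0.537  -0.1705  0.024 ] d_cm [ 0.02 -0.34 -5.75] rot [ 0.04 -0.02 -0.12]
slope [0.88634364 0.18917918 0.42261826] normal [-0.41330883 -0.0882157   0.90630779] lat [-0.20873613  0.977972    0.        ]
```

View pics/l3.png

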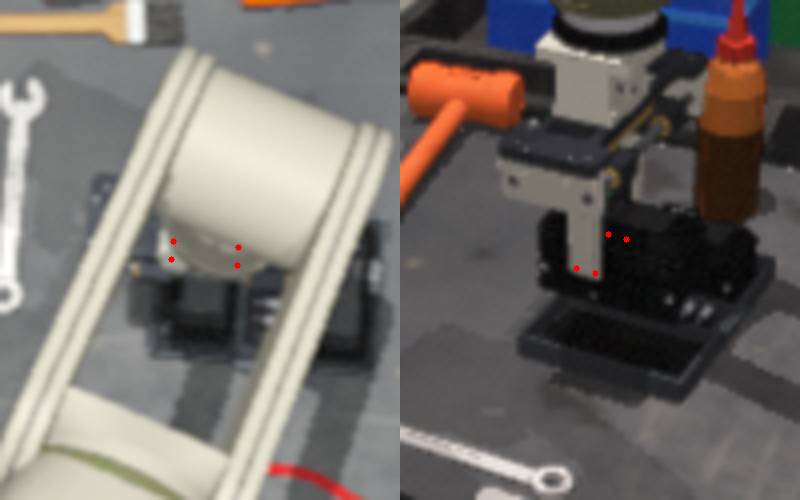

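The pack hangs level, held by both fingers, over the free pocket (scene px (590,270)). Lowering.

Call:
{"method": "arm_command", "body": {"deltas": [[[0.15,-0.15,-1.2,0,0,0],[0,0,-1.2,0,0,0],[0,0,-1,0,0,0],[0,0,-0.7,0,0,0],[0,0,-0.3,0,0,0],[0,0,0,0,0,0],[0,0,0,0,0,0]]]}}

```text
t: 10.48
tool_pos: [0.5386, -0.1702, 0.0377]
orientation: [3.138, -0.111, 0.001]
force: [-0.2, 0.4, -5.7]
opening: 0.052
gripper_force: 55.0
```

Call:
{"method": "arm_command", "body": {"deltas": [[[0,0,-0.15,0,0,0],[0,0,-0.15,0,0,0],[0,0,-0.15,0,0,0],[0,0,0,0,0,0]]]}}

```text
t: 10.82
tool_pos: [0.5387, -0.1702, 0.0334]
orientation: [3.138, -0.111, 0.002]
force: [-0.4, 0.5, -6.1]
opening: 0.0518
gripper_force: 55.0
```

Call:
{"method": "arm_command", "body": {"deltas": [[[0,0,-0.12,0,0,0],[0,0,-0.12,0,0,0],[0,0,-0.12,0,0,0],[0,0,0,0,0,0]]]}}

```text
t: 11.15
tool_pos: [0.5385, -0.1701, 0.0296]
orientation: [3.138, -0.111, 0.001]
force: [-0.9, -0.6, -5.0]
opening: 0.0519
gripper_force: 55.0
```

Call:
{"method": "arm_command", "body": {"deltas": [[[0,0,-0.1,0,0,0],[0,0,-0.1,0,0,0],[0,0,0,0,0,0]]]}}

```text
t: 11.4
tool_pos: [0.5392, -0.1704, 0.0287]
orientation: [3.138, -0.111, 0.003]
force: [-1.8, 0.3, 2.3]
opening: 0.0515
gripper_force: 55.0
```

Call:
{"method": "arm_command", "body": {"deltas": [[[0,0,-0.08,0,0,0],[0,0,0,0,0,0],[0,0,0,0,0,0]]]}}

```text
t: 11.65
tool_pos: [0.5396, -0.1706, 0.0287]
orientation: [3.137, -0.111, 0.004]
force: [-4.8, 0.4, 7.7]
opening: 0.0518
gripper_force: 55.0
```

```bash
python3 look.py pics/l4.png x; python3 go.py | head -1
```

```text
11.75 [ 0.53960557 -0.17054212  0.0286456 ] [-5.08204662  0.08746776  7.44307184] 0.05188987265376941 54.99798148870468
```

View pics/l4.png

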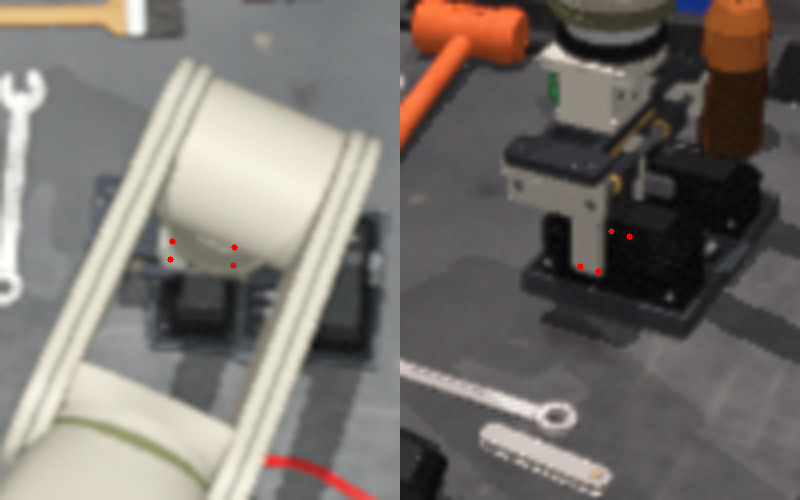

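The pack sits inside the tray walls with the finger tips clear above them. I'll unload slightly and release.

Call:
{"method": "arm_command", "body": {"deltas": [[[0,0,0.08,0,0,0],[0,0,0,0,0,0],[0,0,0,0,0,0]]], "squeeze": 20}}

```text
t: 12.0
tool_pos: [0.5395, -0.1705, 0.0285]
orientation: [3.137, -0.111, 0.004]
force: [1.0, -0.9, 2.2]
opening: 0.0549
gripper_force: 20.0
```

Call:
{"method": "arm_command", "body": {"deltas": [[[0,0,0,0,0,0],[0,0,0,0,0,0],[0,0,0,0,0,0],[0,0,0,0,0,0]]], "gripper": 0.58}}

```text
t: 12.33
tool_pos: [0.5386, -0.1701, 0.0277]
orientation: [3.138, -0.111, 0.001]
force: [-0.0, -0.7, 0.0]
opening: 0.0729
gripper_force: 0.0
```

Released with zero force. Rising straight up, then clear.

Call:
{"method": "arm_command", "body": {"deltas": [[[0,0,0.5,0,0,0],[0,0,1,0,0,0],[0,0,2,0,0,0],[0,0,3,0,0,0],[0,0,3.5,0,0,0],[0,0,3.5,0,0,0],[0,0,3.5,0,0,0],[0,0,3.5,0,0,0]]]}}

```text
t: 13.0
tool_pos: [0.5385, -0.1701, 0.2358]
orientation: [3.137, -0.111, 0.003]
force: [0.3, -0.5, -0.0]
opening: 0.0727
gripper_force: 0.0
```

Call:
{"method": "arm_command", "body": {"deltas": [[[-2,-2,0.5,0,0,0],[-2,-3,0,0,0,0],[-2,-3,0,0,0,0],[-2,-3,0,0,0,0],[-2,-3,0,0,0,0],[-2,-3,0,0,0,0],[-2,-3,0,0,0,0],[-2,-3,0,0,0,0],[-2,-3,0,0,0,0],[-1,-2,0,0,0,0],[0,0,0,0,0,0],[0,0,0,0,0,0]]]}}

```text
t: 14.0
tool_pos: [0.348, -0.451, 0.2386]
orientation: [3.138, -0.115, 0.002]
force: [0.2, 0.8, 0.1]
opening: 0.0734
gripper_force: 0.0
```

```bash
python3 - <<'E'
from h import *
t=eyes.read_camera('top');s=eyes.read_camera('scene')
t0=cv2.imread('pics/top0.png')
R=lambda i,f:cv2.resize(i,(400,300),interpolation=cv2.INTER_CUBIC)
cv2.imwrite('pics/end.png',np.vstack([np.hstack([R(t[165:240,270:370],4),R(s[155:230,240:340],4)]),np.hstack([R(t[135:225,135:255],1),R(t0[135:225,135:255],1)])]))
print(monitor.read_state()['t'],monitor.read_state()['tool_pos'])
E
```

```text
14.1 [ 0.34919637 -0.44964601  0.23850491]
```

View pics/end.png

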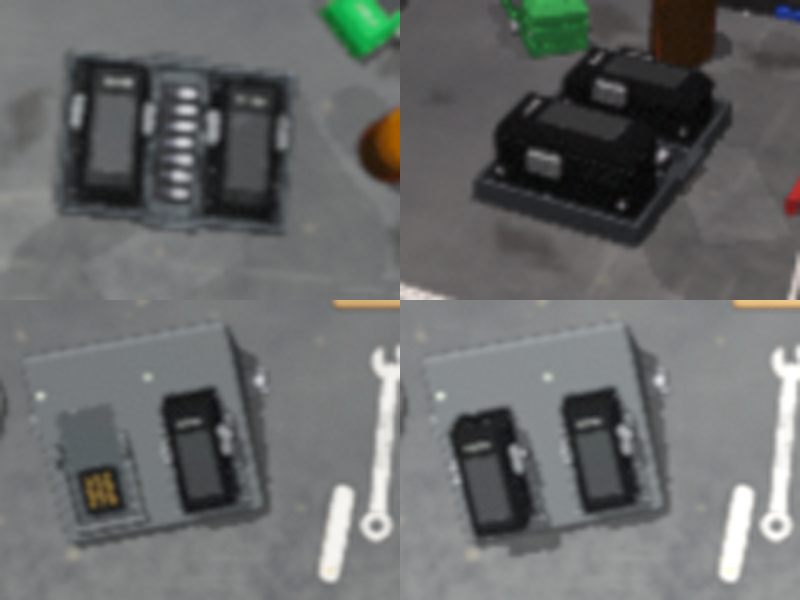

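The large pack sits flat in the free pocket (top view, about (112,135)). The compact pack is still home on the charger, and the wrench and feeler gauge are unmoved. Handing in.

```bash
python3 -c "
from plant import ticket;print(ticket.close_job())"
```

```text
the job is handed in; nothing more can be done
None
```

The large pack is off the charger and lying flat in the tray's free pocket; the compact pack, the tray's own pack, the wrench and the feeler gauge look undisturbed in the last picture, and the job was handed in at about 14 s.

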